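# Close the sliding stop on a tile and lock its push-push brake

### The arm

A 7-joint arm with a two-finger parallel gripper is mounted at the origin on the work surface. World frame = base frame: x ahead of the robot, y to its left, z up, the work surface at z = 0. Lengths are in m, angles in rad, forces in N, time in s.
With the tool pointing down it reaches from about 0.425 to 1.025 m from the base axis. Payload 9.4 kg.
Tool frame: the origin (TCP) lies between the finger pads; the fingertips stand r.finger_overhang ahead of it and the grasp point (between the pads) lies 3 mm ahead of it (r.finger_overhang is the distance from the TCP to the fingertips, in m); z points along the fingers, y is the line along which they close (so a half turn about z gives the same grasp; the last joint's range is limited). The gripper opens to 93 mm and grips with 3 to 60 N. Pads are 15 mm wide; open, the fingers measure 128 mm over their backs; the gripper's body (75 mm by 188 mm) begins 65 mm behind the grasp point.
Start: joints at [1.232, 0.599, -0.003, 1.599, 0.002, 0.943, -0.08], TCP at [0.188, -0.7, 0.241] pointing down, gripper open.
Joint ranges: [-2.57, 2.57], [-0.35, 1.97], [-1.29, 1.29], [0.11, 2.56], [-1.05, 4.19], [0.11, 1.86], [-2.63, 2.63]. Speed limits (rad/s): [2.22, 2.22, 3.01, 3.01, 3.14, 3.14, 3.14].

### API

Orientations are given as a unit quaternion [x, y, z, w].
In Python, from plant import r gives the robot as it stands.
- The arm moves only by the tool carry_out, never from a script. Its argument "rows" is one flat list of numbers, 4 for each row, row after row: the shift along the tool's x, y, z in mm, then the turn about the tool's z in rad. In form: [dx, dy, dz, twist, dx, dy, dz, twist, ...]. A call has 1 to 12 rows; each row is the pose to reach, as a shift and turn from the pose commanded when the call began, along the tool's axes at that moment; what a row does not reach only later rows make up. A row lasts 1/8 s, in which the tool goes at most 62.5 mm and 10.7 degrees, less where a joint would pass 70% of its speed; a pose out of reach is approached as far as the arm can. A call with a gripper value outside its range is refused whole. "hand" is the finger opening in mm, from 0 to 93, set as the call begins (left out, the last holds). The fingers move at their own pace and stop on an object; "grip_force" is the grip in N (left out, the last holds). Time passes only in rows, so rows that repeat a pose let the fingers close. It gives the time, the measured TCP pose, the force, the opening and the grip force at its end, in the units of the state.
- r.state(): the state, without advancing time (a new reading comes with each control period).
- r.get_image(name): name is "side" or "top"; returns a dict with "frame" (400x640x3 uint8, red, green, blue), "fx", "fy", "cx", "cy" (pixels), "dist" ([k1, k2, p1, p2, k3] as OpenCV has them; the pictures are not rectified), "view" (4x4, takes a point from world to camera coordinates). Camera axes: x right, y up, looking along -z (the intrinsics and any distortion apply to the point x, -y, -z); pixel columns grow to the right and rows downward; lengths in m; the calibration is good to about 2 mm. A picture is of the moment at which its call begins. There is no depth.
- r.finish_job(): hands the job in; it is judged then, once.
Trained networks look in the newest picture that a camera, given by its name, has taken for a name from the list of things; names that differ only in an ending like _2 or _b are one class to them, and where a whole thing is asked for, a point or a joint stands for the part that bears it (a point fixed in the world has none). Each returns a list of dicts, best first, with "confidence" (0 to 1); they miss things now and then, are a little off and sometimes report something else, mostly with a low value. They report only what shows in the picture. A call takes as long as a camera call.
- r.search_frame(camera, target): "xy" ([column, row] as shares, 0 to 1, of the picture: columns of its width, rows of its height, amid what is visible of it).
The state is a dict: "time": time; "q": joint angles; "dq": joint speeds; "tau": joint torques, N m; "eef_pos": TCP position; "tcp_rot": TCP orientation; "ft_force": force on the tool from outside, world axes, zero at the start; "wrist_torque": the same for the moment, N m; "finger_gap": finger opening in m; "finger_force": force on a finger pad.
Only numpy, scipy, OpenCV 4.12 (cv2) and the standard library are available. Lean on these libraries where they do the work, as an engineer would, in place of code of your own. Each camera call takes 0.05 s, during which the arm holds its last target. There are 200 camera calls.

### The job

Slide the stop of the tile bed along its rail until its sprung jaw has pushed the clay tile square and snug against the fixed end stop, gently, then lock the stop there with its red push-push button and let go. The brake may be locked or free to begin with, and neither the eye nor the button's height tells which: find out by feel, never drag the stop against a locked brake or hammer the button, and leave the things lying about where they are.

Things in the scene. Friction and masses are not known exactly. Their poses are not given: they have to be found in the camera images.
- bed: Tile bed: fixed brown board 260 (x) x 440 (y) x 18 mm. Origin on its underside (table height), 10 mm nearer the robot than the board's middle; x points away from the robot, y along the rail to the end stop. The end stop, a dark steel bar 130 (x) x 20 mm, 30 mm high, stands across the board's +y end; its face, looking to -y, lies at y = 180 mm and spans x = -30 to +100 mm.
- rail: Aluminium rail 30 x 430 x 12 mm on the robot's side of the bed, parallel to the bed's y; origin under its middle, at bed x = -75 mm, z = 18 mm. The locked brake presses a pad on its top with 5.5 N, and the stop then needs 7 to 10 N to be dragged, which must not happen (a nudge while gripping it does no harm). Not over 24 N may come on the rail, as from a button pushed with some 27 N. A free brake does not touch the rail.
- carriage: The sliding stop: grey block 90 (x) x 56 (y) mm riding over the rail, flat top 48 mm above its origin (66 mm above the table). It can only slide along the bed's y, with about 1.5 N of friction when free, and goes 100 to 185 mm until the tile is home. Origin over the rail's middle line, 18 mm above the table, midway along the block; axes as the bed's. A grey arm reaches over the bed to x = 145 mm.
- jaw_face (a point): Middle of the +y face of the black sprung jaw on the stop's arm, 100 mm wide (x), 20 mm high, as it stands unpressed. The jaw gives way up to 12 mm along y, with about 0.5 N at first and 0.9 N more per mm. Let go while free, the stop is pushed back only until the jaw's force falls to the stop's own friction.
- grip (a point): Middle of the blue grip fin that stands on the block: 30 (x) x 14 (y) mm, 35 mm high from the block's top (its top 101 mm above the table); this point is half-way up, 84 mm above the table (within 1 mm). Pinch it from above with the fingers on its -y and +y faces. It is 47 mm from the button's axis, along x.
- button_axis (a point): Point on the block's top, 66 mm above the table, on the upright axis of the round red button (cap 25 mm across, 10 mm thick, on a black stem). The cap's top stands 8 to 28 mm above this point: it is screwed up or down by an unknown 0 to 14 mm and stands 6 mm lower when locked, so its height does not tell the state.
- collar (a point): Steel collar round the button. The button works like a retractable pen's: each full push, then let up, turns free to locked or locked to free. It clicks over 10 mm below the free height (4 mm below the locked height), which takes 11 to 12 N; past that a buffer stiffens it by 10 N per mm. Push with about 15 N to be sure. A free button begins to give at 1.5 N, a locked one only at 7 N.
- tile: Loose buff clay tile with a brown ring on it, 100 (x) x 90 (y) x 12 mm, 0.25 kg, lying on the bed between the jaw and the end stop, 3 to 20 mm short of the end stop and slightly turned; origin under its middle; its axes follow the bed's when square.
- turtle: bystander: small brown fired-clay turtle, 65 x 45 mm, 33 mm high, standing on the bed's far part; origin under its middle
- turtle2: bystander: a second, equal turtle on the table
- loop_tool: bystander: thin wooden modelling tool, 140 mm long, 10 mm thick, lying on the table; origin under its middle
- brush: bystander: 200 mm brush lying on the table
- paddle: bystander: flat wooden paddle, 230 x 70 x 8 mm, lying on the table
- jar: bystander: white ceramic cup, 70 mm across, 85 mm high, on the table

How it is judged:
On the way:
1. with the brake free, the stop has been slid until its jaw bears on the tile and the tile is home against the end stop (within 2 mm, square within 0.03 rad) (y of tile in the frame of bed above 0.133 m and angle between the x axis of tile and the x axis of bed, either way round below 0.03 rad and contact force between carriage and tile above 0.4 N and contact force between carriage and rail below 1 N), for 0.1 s.
At the end, for the whole second after the job is handed in: The tile lies flat on the bed, home against the end stop (within 2 mm) and square to it (within 0.03 rad); the sprung jaw still bears on it (over 0.4 N); the brake is locked (it presses on the rail with over 4 N); everything at rest (y of tile in the frame of bed above 0.133 m and angle between the x axis of tile and the x axis of bed, either way round below 0.03 rad and height (world z) of tile below 0.021 m and linear speed of tile below 0.01 m/s and contact force between carriage and tile above 0.4 N and contact force between carriage and rail above 4 N and linear speed of carriage below 0.005 m/s); the robot touches nothing.
It fails at once if the stop was dragged along more than 15 mm with its brake locked, short of the tile (contact force between carriage and rail above 4 N and linear speed of carriage above 0.008 m/s and distance of carriage from where it was at the start of the episode above 0.015 m and y of jaw_face in the frame of tile below -0.055 m).
It fails at once if the button was hammered (over 24 N on the rail) (contact force between carriage and rail above 24 N).
It fails at once if the tile was squeezed with over 20 N (contact force between carriage and tile above 20 N).
It fails at once if a bystander was moved by over 20 mm (distance of any of turtle, turtle2, loop_tool, brush, paddle, jar from where it was at the start of the episode above 0.02 m).
It also fails if it takes over 72 s, if anything falls off the work surface, if the arm or the gripper's body presses on something with over 40 N, if the wrist force passes 120 N, or if a joint passes its speed limit or range.

## Working session

There is one attempt and no reset: what is moved stays moved. The work goes in short steps, Python scripts to look and compute and a tool call to move; the robot and the scene stay as the last step left them, time stands still between calls to the robot, and variables do not carry over. Pictures are saved under pics/ and viewed, at most 10 in all, crops included, and the job is handed in when it is done.

Besides the shell and the picture viewer there is one more tool, called as name(argument=value, ...) on one line, values as JSON. carry_out: Moves the arm, as the interface text tells. Its arguments: {"type":"object","properties":{"rows":{"type":"array"},"hand":{"type":"number"},"grip_force":{"type":"number"}},"required":["rows"]}

```bash
mkdir -p pics; ls; python3 - <<'E'
from plant import r
import cv2
for c in ["top","side"]:
    im=r.get_image(c); cv2.imwrite(f"pics/{c}0.png",im["frame"][:,:,::-1])
    print(c,im["fx"],im["fy"],im["cx"],im["cy"],im["dist"],im["view"])
    for t in ["grip","button_axis","jaw_face","tile","bed","rail","carriage","turtle"]:
        print(t,[(round(d["xy"][0]*640,1),round(d["xy"][1]*400,1),round(d["confidence"],2)) for d in r.search_frame(c,t)[:3]])
print(r.state(), r.finger_overhang)
E
```

```text
pics
top 411.1729645047234 411.1729645047234 319.0351231844937 204.09980854558182 [-0.07360845  0.          0.          0.          0.        ] [[-0.00818414 -0.99987615 -0.0134429   0.06059695]
 [ 0.993625   -0.00964311  0.11232263 -0.59422455]
 [-0.11243835 -0.01243794  0.99358085 -1.45115916]
 [ 0.          0.          0.          1.        ]]
grip [(367.1, 225.1, 0.66)]
button_axis [(366.6, 223.7, 0.9)]
jaw_face [(369.5, 219.8, 0.87)]
tile [(305.0, 208.1, 0.72)]
bed [(344.0, 208.1, 0.85), (346.1, 182.1, 0.54)]
rail [(330.7, 235.2, 0.7)]
carriage [(213.4, 205.6, 0.48), (306.8, 207.4, 0.33)]
turtle [(342.4, 185.4, 0.73), (213.7, 207.3, 0.67)]
side 498.6950700081454 498.6950700081454 325.2317155842611 194.88048916091972 [0.02346204 0.         0.         0.         0.        ] [[-0.93378524 -0.35783029 -0.00161701  0.5403035 ]
 [ 0.24486947 -0.64228752  0.72629586 -0.17897653]
 [-0.26092924  0.6778084   0.68738032 -1.44183632]
 [ 0.          0.          0.          1.        ]]
grip [(352.1, 178.3, 0.67), (352.8, 216.3, 0.55)]
button_axis [(353.4, 176.4, 0.7), (333.7, 305.2, 0.41)]
j
[... 280 characters left out ...]
  0.59930466, -0.00250342,  1.59938992,  0.00184907,
        0.94294475, -0.07984133]), 'dq': array([-7.40540884e-05,  2.28493303e-03,  1.27708524e-03,  1.62071036e-03,
       -9.71276574e-04,  1.01239605e-03, -8.06366373e-04]), 'tau': array([ 1.25159522e-04, -7.64831185e+01,  1.49629321e+00, -2.52710116e+01,
       -5.23684372e-02,  1.03352070e-02,  4.83042163e-05]), 'eef_pos': array([ 0.18762888, -0.70029173,  0.24061794]), 'tcp_rot': array([ 9.91443665e-01,  1.30535269e-01, -4.58656168e-05, -1.29380864e-05]), 'ft_force': array([0.13887786, 0.61628855, 0.19728237]), 'wrist_torque': array([ 0.02769994,  0.05414168, -0.02039668]), 'finger_force': 0.0, 'finger_gap': 0.09302617462340246} 0.022
```

```bash
python3 - <<'E'
import cv2
a=cv2.imread("pics/top0.png")[130:280,240:440];cv2.imwrite("pics/t1.png",cv2.resize(a,None,fx=4,fy=4,interpolation=cv2.INTER_CUBIC))
a=cv2.imread("pics/side0.png")[90:330,220:500];cv2.imwrite("pics/s1.png",cv2.resize(a,None,fx=2.5,fy=2.5,interpolation=cv2.INTER_CUBIC))
E
```

```text
(no output)
```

View pics/t1.png

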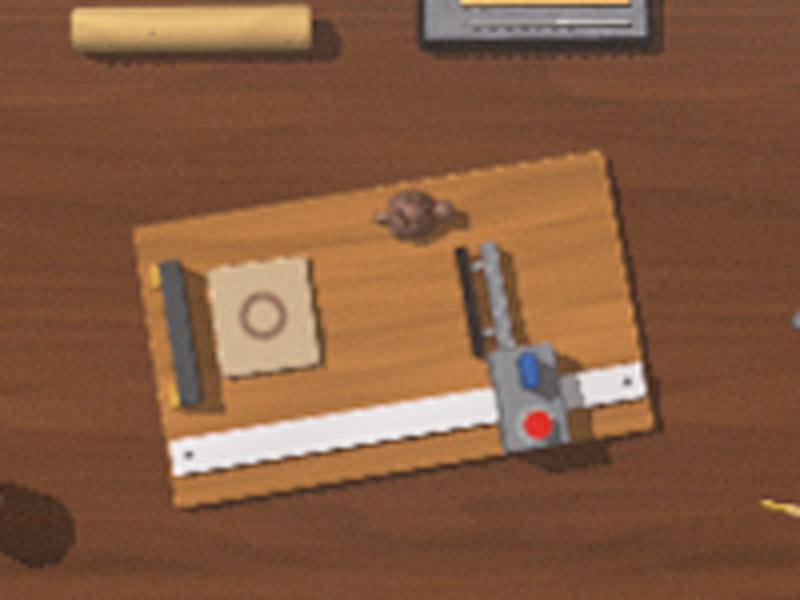

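View pics/s1.png

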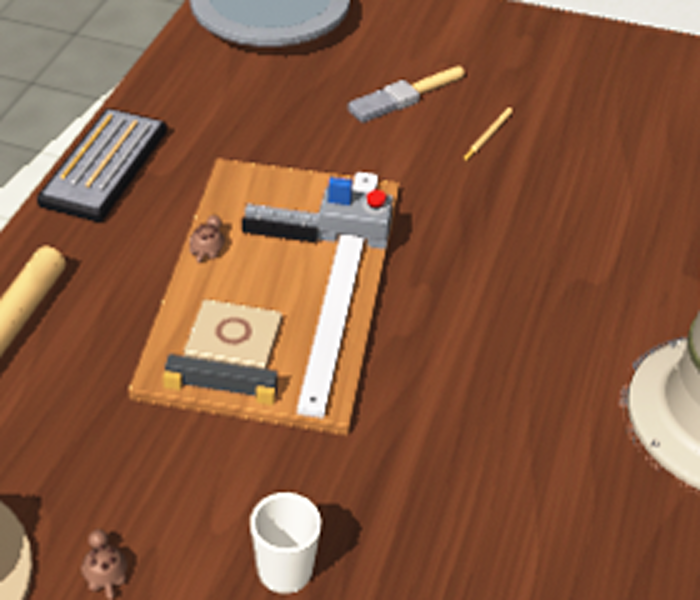

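View pics/top0.png

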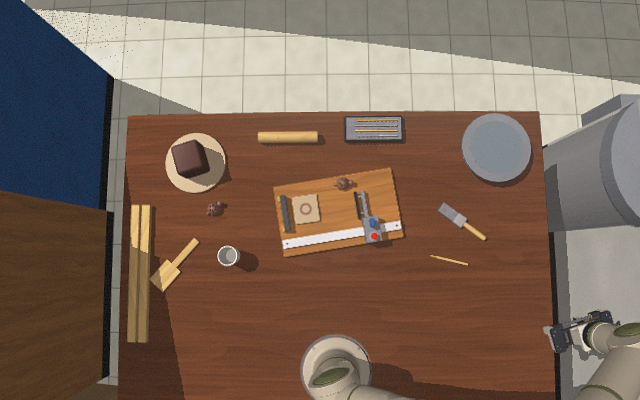

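Top view shows the bed turned about 9°, with red button near (374,236), blue fin (372,222), tile at (306,209) and end stop at left (285,213). The side view shows the same layout, with the stop at the far end and the cup beyond the end stop. Next I fit the poses.

```bash
cat > h.py <<'E'
from plant import r
import numpy as np, cv2
from scipy.optimize import least_squares
def proj(im,P):
    V=np.array(im["view"]);P=np.atleast_2d(P);c=(V[:3,:3]@P.T).T+V[:3,3];c=c*[1,-1,-1]
    K=np.array([[im["fx"],0,im["cx"]],[0,im["fy"],im["cy"]],[0,0,1.]])
    return cv2.projectPoints(c.reshape(-1,1,3),np.zeros(3),np.zeros(3),K,np.array(im["dist"]))[0].reshape(-1,2)
def blob(f,col,box):
    x0,y0,x1,y1=box;g=f[y0:y1,x0:x1].astype(float);R,G,B=g[...,0],g[...,1],g[...,2]
    w=np.clip((R-np.maximum(G,B)-70),0,80) if col=="red" else np.clip(B-R-40,0,60)
    if col=="red": w=w*(np.maximum(G,B)<85)
    ys,xs=np.mgrid[y0:y1,x0:x1];return np.array([(w*xs).sum(),(w*ys).sum()])/w.sum(), (w>0).sum()
def tow(p,P): c,s=np.cos(p[2]),np.sin(p[2]);P=np.atleast_2d(P);return np.c_[p[0]+c*P[:,0]-s*P[:,1],p[1]+s*P[:,0]+c*P[:,1],P[:,2]]
E
cat > fit.py <<'E'
from h import *
T,S=r.get_image("top"),r.get_image("side")
def sub(f,p):
    g=cv2.cvtColor(f,cv2.COLOR_RGB2GRAY)
    q=cv2.cornerSubPix(g,np.array(p,np.float32).reshape(-1,1,2),(3,3),(-1,-1),(3,40,.01)).reshape(-1,2);return q
C=np.array([[.14,.22,.018],[.14,-.22,.018],[-.12,-.22,.018],[-.12,.22,.018]])
ct=np.array([[135,228],[602,152],[655,430],[178,508]])/4+[239.6,129.6]
cs=np.array([[132,392],[220,160],[400,183],[349,425]])/2.5+[219.7,89.7]
qt=sub(T["frame"],ct);qs=sub(S["frame"],cs)
print(np.c_[ct,qt].round(1),np.c_[cs,qs].round(1))
qt=np.where(np.abs(qt-ct).max(1,keepdims=True)<2,qt,ct);qs=np.where(np.abs(qs-cs).max(1,keepdims=True)<2,qs,cs)
f=lambda p:np.r_[(proj(T,tow(p,C))-qt).ravel(),(proj(S,tow(p,C))-qs).ravel()]
p=least_squares(f,[.6,0,.1],loss="soft_l1").x;print("bed",p.round(4),f(p).reshape(-1,2).round(1).tolist())
bt=blob(T["frame"],"red",(362,225,388,248));bs=blob(S["frame"],"red",(360,158,382,178))
gt=blob(T["frame"],"blue",(362,210,385,232));gs=blob(S["frame"],"blue",(340,152,366,178))
print(bt,bs,gt,gs)
for n,a,b in (("red",bt,bs),("blue",gt,gs)):
    g=lambda P:np.r_[proj(T,P)[0]-a[0],proj(S,P)[0]-b[0]]
    s=least_squares(g,[.6,0,.08]);P=s.x;d=P[:2]-p[:2];c,q=np.cos(p[2]),np.sin(p[2])
    print(n,P.round(4),"bed",np.round([c*d[0]+q*d[1],-q*d[0]+c*d[1]],4),s.fun.round(2))
ct=np.array([[208,270],[309,258],[321,364],[229,378]])/4+[239.6,129.6]
E
python3 fit.py
```

```text
[[273.4 186.6 272.8 186.6]
 [390.1 167.6 390.  167.4]
 [403.4 237.1 403.4 235.5]
 [284.1 256.6 282.9 255.9]] [[272.5 246.5 270.6 244.7]
 [307.7 153.7 306.6 152.6]
 [379.7 162.9 379.  163.8]
 [359.3 259.7 358.4 262.6]]
bed [ 0.5592 -0.0141  0.1551] [[0.1, -0.2], [0.6, -0.3], [0.3, 1.2], [0.7, 0.9], [-0.3, 1.0], [-0.6, 0.4], [0.2, -1.0], [-0.7, 0.6]]
(array([374.00080483, 235.63661972]), np.int64(33)) (array([370.07355345, 168.77835894]), np.int64(43)) (array([371.80928482, 222.03324969]), np.int64(38)) (array([355.38728209, 166.16541204]), np.int64(97))
red [ 0.4768 -0.135   0.0817] bed [-0.1002 -0.1067] [ 0.06  0.22 -0.21 -0.02]
blue [ 0.5241 -0.1282  0.0839] bed [-0.0524 -0.1072] [ 0.05  0.17 -0.17 -0.02]
```

carry_out(rows=[20, -22, 0, 0.01, 60, -66, 5, 0.02, 100, -111, 10, 0.03, 140, -155, 15, 0.04, 180, -199, 20, 0.05, 220, -243, 30, 0.06, 260, -288, 40, 0.07, 300, -332, 45, 0.08, 340, -376, 50, 0.09, 380, -420, 55, 0.1, 410, -454, 60, 0.107, 426, -471, 60, 0.107], hand=0, grip_force=20)

```text
time: 2.5
eef_pos: [0.4783, -0.1324, 0.1804]
tcp_rot: [0.997, 0.079, 0.0, -0.0]
ft_force: [-0.3, -0.4, 0.7]
finger_gap: 0.0006
finger_force: 0.0
```

carry_out(rows=[0, 0, 0, 0, 0, 0, 0, 0, 0, 0, 0, 0, 0, 0, 0, 0])

```text
time: 3.0
eef_pos: [0.4768, -0.136, 0.1807]
tcp_rot: [0.997, 0.076, -0.0, 0.0]
ft_force: [-0.3, 0.1, -0.3]
finger_gap: 0.0005
finger_force: 0.0
```

carry_out(rows=[0, 0, 25, 0, 0, 0, 50, 0, 0, 0, 62, 0, 0, 0, 65, 0, 0, 0, 65, 0, 0, 0, 65, 0])

```text
time: 3.75
eef_pos: [0.4775, -0.1352, 0.1162]
tcp_rot: [0.997, 0.077, 0.0, 0.0]
ft_force: [0.3, -0.3, -0.2]
finger_gap: 0.0005
finger_force: 0.0
```

carry_out(rows=[0, 0, 1, 0, 0, 0, 2, 0, 0, 0, 3, 0, 0, 0, 3, 0])

```text
time: 4.25
eef_pos: [0.4772, -0.135, 0.1125]
tcp_rot: [0.997, 0.077, -0.0, -0.0]
ft_force: [0.3, 0.0, -0.1]
finger_gap: 0.0006
finger_force: 0.0
```

```bash
python3 - <<'E'
from h import *
im=r.get_image("side");a=im["frame"][120:220,300:420,::-1];cv2.imwrite("pics/s2.png",cv2.resize(a,None,fx=6,fy=6,interpolation=cv2.INTER_CUBIC))
E
```

```text
(no output)
```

View pics/s2.png

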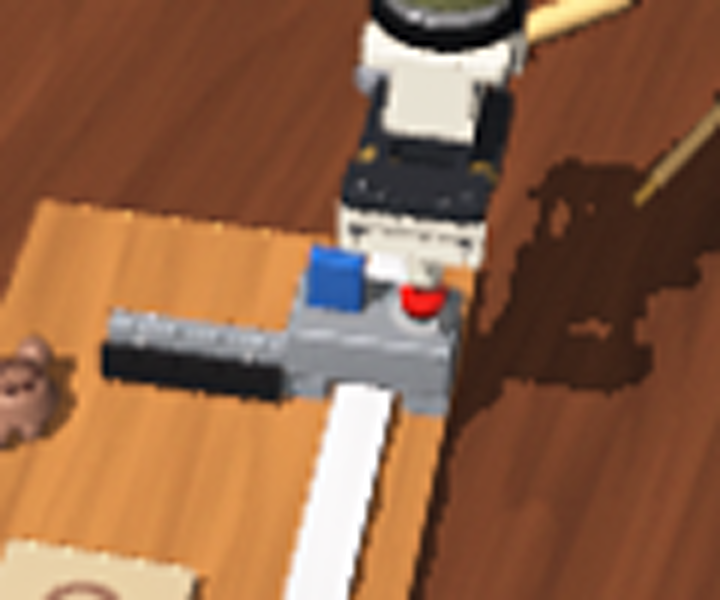

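The picture shows the closed fingertips over the red cap (crop 425,290), with a small gap. I'll feel downward from here.

carry_out(rows=[0, 0, 1, 0, 0, 0, 2, 0, 0, 0, 3, 0, 0, 0, 3, 0])

```text
time: 4.8
eef_pos: [0.4771, -0.1351, 0.1095]
tcp_rot: [0.997, 0.077, -0.0, -0.0]
ft_force: [0.3, -1.8, -0.0]
finger_gap: 0.0001
finger_force: 0.0
```

carry_out(rows=[0, 0, 1, 0, 0, 0, 2, 0, 0, 0, 2, 0, 0, 0, 2, 0])

```text
time: 5.3
eef_pos: [0.4772, -0.1351, 0.1076]
tcp_rot: [0.997, 0.077, -0.0, 0.0]
ft_force: [0.0, -0.5, -0.1]
finger_gap: 0.0005
finger_force: 0.0
```

carry_out(rows=[0, 0, 1, 0, 0, 0, 1.5, 0, 0, 0, 1.5, 0, 0, 0, 1.5, 0])

```text
time: 5.8
eef_pos: [0.4772, -0.1351, 0.1061]
tcp_rot: [0.997, 0.077, -0.0, 0.0]
ft_force: [-0.3, -0.5, 1.0]
finger_gap: 0.0005
finger_force: 0.7
```

carry_out(rows=[0, 0, 1, 0, 0, 0, 1.5, 0, 0, 0, 1.5, 0, 0, 0, 1.5, 0])

```text
time: 6.3
eef_pos: [0.4772, -0.1351, 0.1046]
tcp_rot: [0.997, 0.077, -0.0, 0.0]
ft_force: [-0.9, -0.3, 2.1]
finger_gap: 0.0004
finger_force: 0.9
```

carry_out(rows=[0, 0, 1, 0, 0, 0, 1, 0, 0, 0, 1, 0])

```text
time: 6.68
eef_pos: [0.4772, -0.1351, 0.1039]
tcp_rot: [0.997, 0.077, 0.0, 0.0]
ft_force: [-0.6, -0.5, 7.5]
finger_gap: 0.0002
finger_force: 3.8
```

carry_out(rows=[0, 0, 1, 0, 0, 0, 1, 0, 0, 0, 1, 0])

```text
time: 7.05
eef_pos: [0.4772, -0.1351, 0.1029]
tcp_rot: [0.997, 0.077, 0.0, 0.0]
ft_force: [-0.7, -0.6, 8.3]
finger_gap: 0.0003
finger_force: 4.1
```

The force jumped to 7.5 N within 0.7 mm, so the brake is locked. I'll push through the click.

carry_out(rows=[0, 0, 1, 0, 0, 0, 2, 0, 0, 0, 2.7, 0, 0, 0, 2.7, 0, 0, 0, 2.7, 0])

```text
time: 7.68
eef_pos: [0.4772, -0.1351, 0.1003]
tcp_rot: [0.997, 0.077, 0.0, 0.0]
ft_force: [-1.3, -1.1, 11.2]
finger_gap: 0.0003
finger_force: 4.8
```

carry_out(rows=[0, 0, 0.4, 0, 0, 0, 0.4, 0, 0, 0, 0.4, 0])

```text
time: 8.05
eef_pos: [0.4772, -0.1351, 0.0999]
tcp_rot: [0.997, 0.077, 0.0, 0.0]
ft_force: [-1.1, 0.1, 11.0]
finger_gap: 0.0003
finger_force: 4.9
```

carry_out(rows=[0, 0, 0.4, 0, 0, 0, 0.4, 0, 0, 0, 0.4, 0])

```text
time: 8.43
eef_pos: [0.4771, -0.1351, 0.0995]
tcp_rot: [0.997, 0.077, 0.0, 0.0]
ft_force: [-1.5, -0.2, 9.3]
finger_gap: 0.0005
finger_force: 5.0
```

carry_out(rows=[0, 0, 0.4, 0, 0, 0, 0.4, 0, 0, 0, 0.4, 0])

```text
time: 8.8
eef_pos: [0.4772, -0.1351, 0.0992]
tcp_rot: [0.997, 0.077, 0.0, 0.0]
ft_force: [-1.6, 0.6, 9.9]
finger_gap: 0.0007
finger_force: 5.1
```

carry_out(rows=[0, 0, 0.5, 0, 0, 0, 0.5, 0, 0, 0, 0.5, 0])

```text
time: 9.18
eef_pos: [0.4772, -0.1351, 0.0987]
tcp_rot: [0.997, 0.077, 0.0, 0.0]
ft_force: [-1.3, 0.5, 10.4]
finger_gap: 0.0003
finger_force: 5.3
```

carry_out(rows=[0, 0, 0.5, 0, 0, 0, 0.5, 0, 0, 0, 0.5, 0])

```text
time: 9.55
eef_pos: [0.4772, -0.1352, 0.0982]
tcp_rot: [0.997, 0.077, 0.0, 0.0]
ft_force: [-2.7, -0.1, 11.1]
finger_gap: 0.0007
finger_force: 5.4
```

carry_out(rows=[0, 0, 0.5, 0, 0, 0, 0.5, 0, 0, 0, 0.5, 0])

```text
time: 9.93
eef_pos: [0.4771, -0.1351, 0.0977]
tcp_rot: [0.997, 0.077, 0.0, 0.0]
ft_force: [-1.3, -0.0, 10.6]
finger_gap: 0.0006
finger_force: 5.5
```

carry_out(rows=[0, 0, 0.4, 0, 0, 0, 0.4, 0, 0, 0, 0.4, 0])

```text
time: 10.3
eef_pos: [0.4772, -0.1352, 0.0973]
tcp_rot: [0.997, 0.077, 0.0, 0.0]
ft_force: [-2.2, -0.3, 12.1]
finger_gap: 0.0004
finger_force: 5.6
```

carry_out(rows=[0, 0, 0.4, 0, 0, 0, 0.4, 0, 0, 0, 0.4, 0])

```text
time: 10.68
eef_pos: [0.4771, -0.1351, 0.0969]
tcp_rot: [0.997, 0.077, 0.0, 0.0]
ft_force: [-0.7, -0.4, 11.7]
finger_gap: 0.0004
finger_force: 5.7
```

carry_out(rows=[0, 0, 0.3, 0, 0, 0, 0.3, 0, 0, 0, 0.3, 0])

```text
time: 11.05
eef_pos: [0.4772, -0.1351, 0.0966]
tcp_rot: [0.997, 0.077, 0.0, 0.0]
ft_force: [-1.8, -0.1, 12.2]
finger_gap: 0.0007
finger_force: 5.8
```

carry_out(rows=[0, 0, 0.4, 0, 0, 0, 0.4, 0, 0, 0, 0.4, 0])

```text
time: 11.42
eef_pos: [0.4772, -0.1352, 0.0964]
tcp_rot: [0.997, 0.077, 0.0, 0.0]
ft_force: [-2.1, -0.1, 14.4]
finger_gap: 0.0006
finger_force: 6.9
```

carry_out(rows=[0, 0, 0.4, 0, 0, 0, 0.4, 0, 0, 0, 0.4, 0])

```text
time: 11.8
eef_pos: [0.4772, -0.1352, 0.0961]
tcp_rot: [0.997, 0.077, 0.0, 0.0]
ft_force: [-2.9, 0.3, 16.6]
finger_gap: 0.0006
finger_force: 8.1
```

carry_out(rows=[0, 0, -2, 0, 0, 0, -4, 0, 0, 0, -6, 0, 0, 0, -6.5, 0, 0, 0, -6.5, 0])

```text
time: 12.42
eef_pos: [0.4771, -0.135, 0.1016]
tcp_rot: [0.997, 0.077, -0.0, -0.0]
ft_force: [-0.4, 0.0, -0.5]
finger_gap: 0.0002
finger_force: 0.0
```

No force at .1016 with the buffer met at .0966: the cap now stands low. So it was free before and I have locked it. I'll push again to free it.

carry_out(rows=[0, 0, 1.5, 0, 0, 0, 3, 0, 0, 0, 4.5, 0, 0, 0, 5.5, 0, 0, 0, 6.2, 0, 0, 0, 6.5, 0, 0, 0, 6.5, 0])

```text
time: 13.3
eef_pos: [0.4771, -0.1352, 0.096]
tcp_rot: [0.997, 0.077, 0.0, 0.0]
ft_force: [-3.1, 1.2, 16.6]
finger_gap: 0.0005
finger_force: 8.4
```

carry_out(rows=[0, 0, -2, 0, 0, 0, -4, 0, 0, 0, -6, 0, 0, 0, -6.5, 0, 0, 0, -6.5, 0])

```text
time: 13.92
eef_pos: [0.4771, -0.1351, 0.1021]
tcp_rot: [0.997, 0.077, 0.0, 0.0]
ft_force: [-2.3, 0.6, 9.0]
finger_gap: 0.0006
finger_force: 4.3
```

carry_out(rows=[0, 0, -25, 0, 0, 0, -50, 0, 24, 0, -50, 0, 47, 0, -45, 0, 47, 0, -20, 0, 47, 0, 0, 0, 47, 0, 8, 0, 47, 0, 9, 0, 47, 0, 9, 0], hand=45)

```text
time: 15.05
eef_pos: [0.5239, -0.1279, 0.0933]
tcp_rot: [0.997, 0.077, 0.0, 0.0]
ft_force: [0.5, -0.6, 0.4]
finger_gap: 0.0452
finger_force: 0.0
```

carry_out(rows=[0, 0, 0, 0, 0, 0, 0, 0, 0, 0, 0, 0, 0, 0, 0, 0, 0, 0, 0, 0], hand=8, grip_force=15)

```text
time: 15.68
eef_pos: [0.5237, -0.1279, 0.093]
tcp_rot: [0.997, 0.077, 0.0, 0.0]
ft_force: [-0.4, 0.8, 3.5]
finger_gap: 0.0138
finger_force: 15.0
```

carry_out(rows=[0, -1, 0, 0, 0, -2, 0, 0, 0, -4, 0, 0, 0, -5, 0, 0, 0, -5, 0, 0])

```text
time: 16.3
eef_pos: [0.5229, -0.1226, 0.093]
tcp_rot: [0.997, 0.077, 0.0, -0.0]
ft_force: [-1.3, -0.1, 5.9]
finger_gap: 0.0138
finger_force: 15.0
```

```bash
python3 - <<'E'
from h import *
s=r.state();print(s["ft_force"])
im=r.get_image("top");a=im["frame"][170:250,265:395,::-1];cv2.imwrite("pics/t2.png",cv2.resize(a,None,fx=6,fy=6,interpolation=cv2.INTER_CUBIC))
E
```

```text
[-1.27424996 -0.12360275  5.93188064]
```

View pics/t2.png

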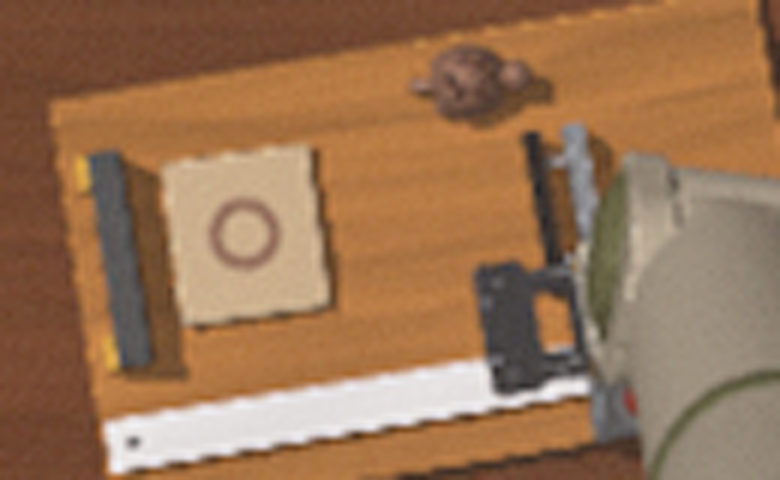

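Top view: jaw face at about (540,215) in the crop, tile edge at (325,225), stop face at about (140,260). That leaves roughly 115 mm to the tile and 135 mm to home. The arm clears the turtle (465,85).

carry_out(rows=[0, -3, -0.5, 0, 0, -9, -0.5, 0, 0, -18, -0.5, 0, 0, -27, -0.5, 0, 0, -36, -0.5, 0, 0, -45, -0.5, 0, 0, -54, -0.5, 0, 0, -63, -0.5, 0, 0, -72, -0.5, 0, 0, -80, -0.5, 0, 0, -86, -0.5, 0, 0, -90, -0.5, 0])

```text
time: 17.85
eef_pos: [0.5087, -0.0336, 0.0931]
tcp_rot: [0.997, 0.077, -0.0, -0.0]
ft_force: [3.1, -1.1, -19.2]
finger_gap: 0.0141
finger_force: 15.0
```

carry_out(rows=[0, -2, 0, 0, 0, -4, 0, 0, 0, -6, 0, 0, 0, -8, 0, 0, 0, -10, 0, 0, 0, -12, 0, 0, 0, -14, 0, 0, 0, -16, 0, 0, 0, -18, 0, 0, 0, -19, 0, 0, 0, -20, 0, 0, 0, -20, 0, 0])

```text
time: 19.35
eef_pos: [0.5056, -0.0141, 0.0933]
tcp_rot: [0.997, 0.077, -0.0, -0.0]
ft_force: [0.2, -1.0, -21.9]
finger_gap: 0.0139
finger_force: 15.0
```

```bash
python3 - <<'E'
from h import *
im=r.get_image("top");a=im["frame"][170:250,265:395,::-1];cv2.imwrite("pics/t3.png",cv2.resize(a,None,fx=6,fy=6,interpolation=cv2.INTER_CUBIC))
E
```

```text
(no output)
```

View pics/t3.png

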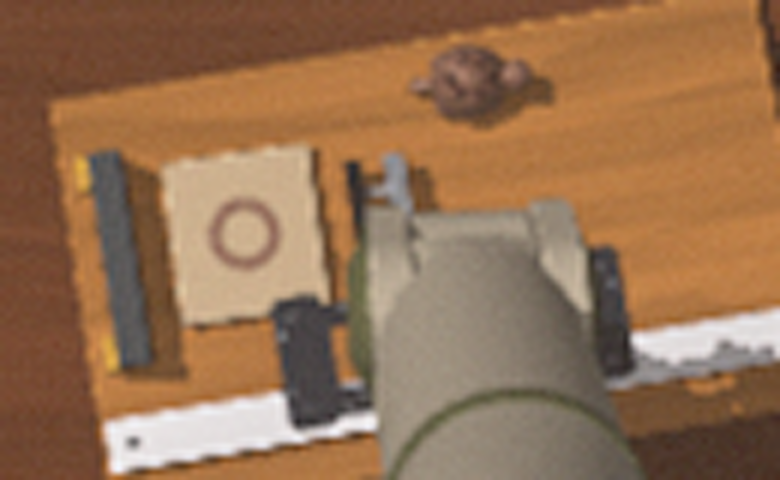

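The jaw's left edge is at (352,175) and the tile's right edge at (320,175), so about 16 mm to contact and about 36 mm to home. I'll ease the vertical pull and go on.

carry_out(rows=[0, -1, 0.4, 0, 0, -3, 0.4, 0, 0, -5, 0.4, 0, 0, -7, 0.4, 0, 0, -9, 0.4, 0, 0, -11, 0.4, 0, 0, -13, 0.4, 0, 0, -15, 0.4, 0, 0, -17, 0.4, 0, 0, -19, 0.4, 0, 0, -20, 0.4, 0, 0, -20, 0.4, 0])

```text
time: 20.9
eef_pos: [0.5026, 0.0057, 0.0931]
tcp_rot: [0.997, 0.077, -0.0, -0.0]
ft_force: [-5.2, -2.6, -4.0]
finger_gap: 0.014
finger_force: 15.0
```

carry_out(rows=[0, -1, 0, 0, 0, -2.5, 0, 0, 0, -4, 0, 0, 0, -5.5, 0, 0, 0, -7, 0, 0, 0, -8, 0, 0, 0, -8, 0, 0, 0, -8, 0, 0])

```text
time: 21.9
eef_pos: [0.5014, 0.0133, 0.0932]
tcp_rot: [0.997, 0.077, -0.0, 0.0]
ft_force: [-4.6, -2.9, -4.1]
finger_gap: 0.0138
finger_force: 15.0
```

carry_out(rows=[0, -1, 0, 0, 0, -2, 0, 0, 0, -3, 0, 0, 0, -4, 0, 0, 0, -4, 0, 0])

```text
time: 22.52
eef_pos: [0.5007, 0.0172, 0.0931]
tcp_rot: [0.997, 0.077, -0.0, 0.0]
ft_force: [-2.8, -3.0, -4.2]
finger_gap: 0.0137
finger_force: 15.0
```

carry_out(rows=[0, -1, 0, 0, 0, -2, 0, 0, 0, -3, 0, 0, 0, -3, 0, 0, 0, -3, 0, 0])

```text
time: 23.15
eef_pos: [0.5003, 0.0202, 0.0932]
tcp_rot: [0.997, 0.077, -0.0, 0.0]
ft_force: [-3.8, -3.9, -4.1]
finger_gap: 0.0139
finger_force: 15.0
```

carry_out(rows=[0, -1, 0, 0, 0, -2, 0, 0, 0, -2, 0, 0, 0, -2, 0, 0])

```text
time: 23.65
eef_pos: [0.4999, 0.0221, 0.0931]
tcp_rot: [0.997, 0.077, -0.0, 0.0]
ft_force: [-5.0, -4.1, -3.9]
finger_gap: 0.0138
finger_force: 15.0
```

carry_out(rows=[0, -1, 0, 0, 0, -2, 0, 0, 0, -2, 0, 0, 0, -2, 0, 0])

```text
time: 24.15
eef_pos: [0.4996, 0.0241, 0.0931]
tcp_rot: [0.997, 0.077, -0.0, 0.0]
ft_force: [-4.2, -5.1, -2.7]
finger_gap: 0.0138
finger_force: 15.0
```

```bash
python3 - <<'E'
from h import *
im=r.get_image("top");a=im["frame"][170:250,265:365,::-1];cv2.imwrite("pics/t4.png",cv2.resize(a,None,fx=7.5,fy=7.5,interpolation=cv2.INTER_CUBIC))
E
```

```text
(no output)
```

View pics/t4.png

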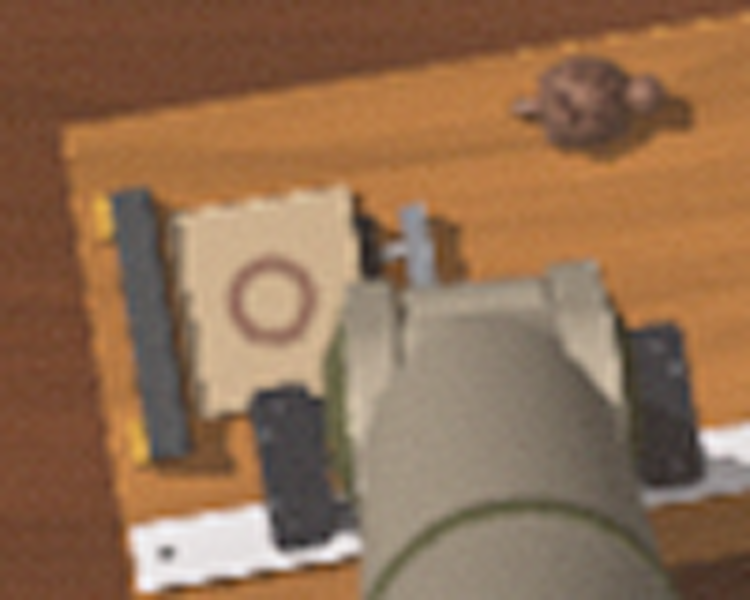

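The tile is now flat against the jaw (edge at about (360,230)). About 6–8 mm of gap to the stop face remains, from tile edge (188,300) to the bar at (168,300).

carry_out(rows=[0, -1, 0, 0, 0, -2, 0, 0, 0, -3, 0, 0, 0, -4, 0, 0, 0, -4, 0, 0, 0, -4, 0, 0])

```text
time: 24.95
eef_pos: [0.499, 0.0281, 0.0931]
tcp_rot: [0.997, 0.077, -0.0, 0.0]
ft_force: [-5.5, -3.1, -3.6]
finger_gap: 0.0142
finger_force: 15.0
```

carry_out(rows=[0, -1, 0, 0, 0, -2, 0, 0, 0, -2, 0, 0, 0, -2, 0, 0])

```text
time: 25.45
eef_pos: [0.4987, 0.0298, 0.0931]
tcp_rot: [0.997, 0.077, -0.0, 0.0]
ft_force: [-4.4, -4.8, -4.3]
finger_gap: 0.014
finger_force: 15.0
```

carry_out(rows=[0, -1, 0, 0, 0, -2, 0, 0, 0, -2, 0, 0, 0, -2, 0, 0])

```text
time: 25.95
eef_pos: [0.4985, 0.0314, 0.0931]
tcp_rot: [0.997, 0.077, -0.0, 0.0]
ft_force: [-3.3, -5.6, -3.6]
finger_gap: 0.0137
finger_force: 15.0
```

carry_out(rows=[0, -1, 0, 0, 0, -2, 0, 0, 0, -2, 0, 0, 0, -2, 0, 0])

```text
time: 26.45
eef_pos: [0.4982, 0.0331, 0.0931]
tcp_rot: [0.997, 0.077, -0.0, 0.001]
ft_force: [-3.6, -7.4, -4.2]
finger_gap: 0.0142
finger_force: 15.0
```

```bash
python3 - <<'E'
from h import *
im=r.get_image("top");a=im["frame"][180:240,270:330,::-1];b=r.get_image("side")["frame"][200:260,270:350,::-1]
a=cv2.resize(a,(420,420),interpolation=cv2.INTER_CUBIC);b=cv2.resize(b,(376,282),interpolation=cv2.INTER_CUBIC)
b=cv2.copyMakeBorder(b,0,138,0,0,cv2.BORDER_CONSTANT);cv2.imwrite("pics/t5.png",np.hstack([a,b]))
E
```

```text
(no output)
```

View pics/t5.png

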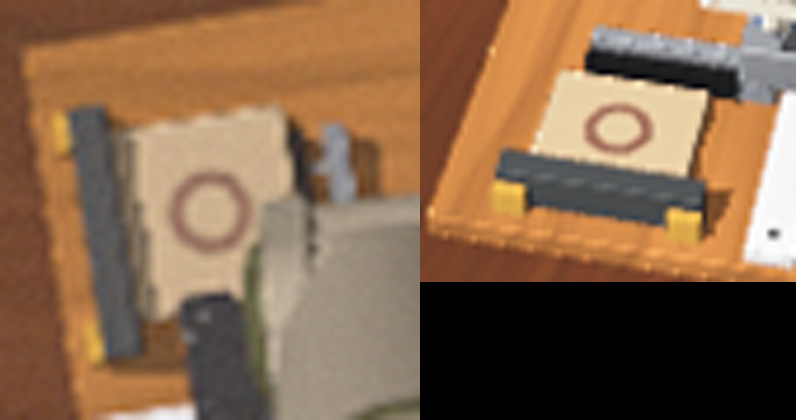

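```bash
python3 - <<'E'
from h import *
p=[.5592,-.0141,.1551]
for c,q in (("top",[299.6,209.7]),("side",[311.9,226.8])):
    im=r.get_image(c)
    s=least_squares(lambda P:proj(im,[P[0],P[1],.030])[0]-q,[.6,0.1]).x-p[:2]
    C,S=np.cos(p[2]),np.sin(p[2]);print(c,C*s[0]+S*s[1],-S*s[0]+C*s[1])
    # stop ends top edge & where home tile corners/near jaw edge would project
    for n,P in (("home tile",[[-.05,.09,.03],[.05,.09,.03],[.05,.18,.03],[-.05,.18,.03]]),("stop face top",[[-.03,.18,.048],[.1,.18,.048]])):
        P=np.array(P)+([C*s[0]+S*s[1],0,0] if n[0]=="h" else 0)
        u=proj(im,tow(p,P)); print(n,((u+.43-[270,180])*7).round(0).tolist() if c=="top" else ((u+.4-[270,200])*4.7+[420,0]).round(0).tolist())
E
```

```text
top 0.03769243610870511 0.1357348784201185
home tile [[313.0, 292.0], [282.0, 102.0], [111.0, 130.0], [141.0, 320.0]]
stop face top [[143.0, 352.0], [104.0, 102.0]]
side 0.03594771697452977 0.13260266712116886
home tile [[709.0, 92.0], [559.0, 69.0], [523.0, 170.0], [680.0, 195.0]]
stop face top [[706.0, 180.0], [500.0, 147.0]]
```

Ring position gives bed y = 0.133–0.136 and the tile outline matches home. I'll ease back 3 mm, release, and move over the button.

carry_out(rows=[0, 1, 0, 0, 0, 2, 0, 0, 0, 3, 0, 0, 0, 3, 0, 0, 0, 3, 0, 0])

```text
time: 27.28
eef_pos: [0.4986, 0.0308, 0.0931]
tcp_rot: [0.997, 0.077, -0.0, 0.0]
ft_force: [-4.3, -4.7, -4.1]
finger_gap: 0.0136
finger_force: 15.0
```

carry_out(rows=[0, 0, 0, 0, 0, 0, 0, 0, 0, 0, 0, 0, 0, 0, 0, 0], hand=45)

```text
time: 27.78
eef_pos: [0.4993, 0.0315, 0.0931]
tcp_rot: [0.997, 0.077, 0.0, -0.0]
ft_force: [-0.3, 0.0, -0.2]
finger_gap: 0.0441
finger_force: 0.0
```

carry_out(rows=[0, 0, -20, 0, 0, 0, -45, 0, 0, 0, -60, 0, -20, 1, -60, 0, -47, 1, -60, 0, -47, 1, -60, 0])

```text
time: 28.52
eef_pos: [0.4507, 0.0227, 0.153]
tcp_rot: [0.997, 0.077, -0.001, 0.0]
ft_force: [-0.1, -0.1, 0.0]
finger_gap: 0.045
finger_force: 0.0
```

carry_out(rows=[0, 0, 10, 0, 0, 0, 25, 0, 0, 0, 37, 0, 0, 0, 43, 0, 0, 0, 43, 0, 0, 0, 43, 0], hand=0, grip_force=20)

```text
time: 29.28
eef_pos: [0.4527, 0.023, 0.1101]
tcp_rot: [0.997, 0.077, 0.0, 0.0]
ft_force: [-0.5, 0.9, 0.5]
finger_gap: 0.0005
finger_force: 0.0
```

```bash
python3 - <<'E'
from h import *
im=r.get_image("side");a=im["frame"][140:260,260:420,::-1];cv2.imwrite("pics/s3.png",cv2.resize(a,None,fx=5,fy=5,interpolation=cv2.INTER_CUBIC))
E
```

View pics/s3.png

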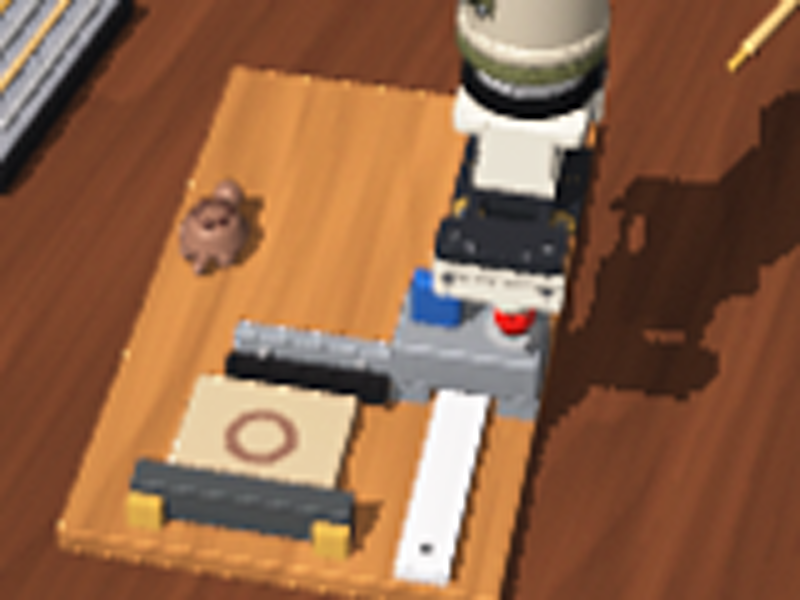

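The tile sits home with the jaw against it (crop 300,385), and the fingertips are over the button (515,315). Now I push to lock.

carry_out(rows=[0, 0, 2, 0, 0, 0, 4, 0, 0, 0, 6, 0, 0, 0, 8, 0, 0, 0, 10, 0, 0, 0, 12, 0, 0, 0, 13, 0, 0, 0, 13, 0, 0, 0, 13, 0])

```text
time: 30.45
eef_pos: [0.4526, 0.023, 0.0973]
tcp_rot: [0.997, 0.077, 0.0, -0.0]
ft_force: [-1.1, -0.7, 11.5]
finger_gap: 0.0004
finger_force: 5.6
```

carry_out(rows=[0, 0, 0.6, 0, 0, 0, 1.1, 0, 0, 0, 1.1, 0, 0, 0, 1.1, 0])

```text
time: 30.95
eef_pos: [0.4526, 0.023, 0.0963]
tcp_rot: [0.997, 0.077, 0.0, -0.0]
ft_force: [-1.9, 0.7, 14.3]
finger_gap: 0.0002
finger_force: 6.9
```

carry_out(rows=[0, 0, 0.2, 0, 0, 0, 0.2, 0, 0, 0, 0.2, 0])

```text
time: 31.32
eef_pos: [0.4526, 0.023, 0.0962]
tcp_rot: [0.997, 0.077, 0.0, -0.0]
ft_force: [-2.2, 0.1, 14.8]
finger_gap: 0.0007
finger_force: 7.5
```

carry_out(rows=[0, 0, -2, 0, 0, 0, -4, 0, 0, 0, -6, 0, 0, 0, -6, 0, 0, 0, -6, 0])

```text
time: 31.95
eef_pos: [0.4524, 0.023, 0.1014]
tcp_rot: [0.997, 0.077, -0.0, 0.0]
ft_force: [0.3, 0.1, 0.3]
finger_gap: 0.0006
finger_force: 0.0
```

carry_out(rows=[0, 0, -20, 0, 0, 0, -50, 0, 0, 0, -80, 0, -10, 20, -100, 0, -10, 60, -100, 0, -10, 120, -100, 0, -10, 180, -100, 0, -10, 220, -100, 0, -10, 220, -100, 0, -10, 220, -100, 0])

```text
time: 33.2
eef_pos: [0.4762, -0.1951, 0.2012]
tcp_rot: [0.997, 0.077, -0.0, -0.0]
ft_force: [-0.5, 0.1, 0.5]
finger_gap: 0.0008
finger_force: 0.0
```

```bash
python3 - <<'E'
from h import *
im=r.get_image("top");a=im["frame"][170:250,265:345,::-1];b=r.get_image("side")["frame"][190:270,270:350,::-1]
f=lambda a:cv2.resize(a,(400,400),interpolation=cv2.INTER_CUBIC);cv2.imwrite("pics/f.png",np.hstack([f(a),f(b)]))
E
```

```text
(no output)
```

View pics/f.png

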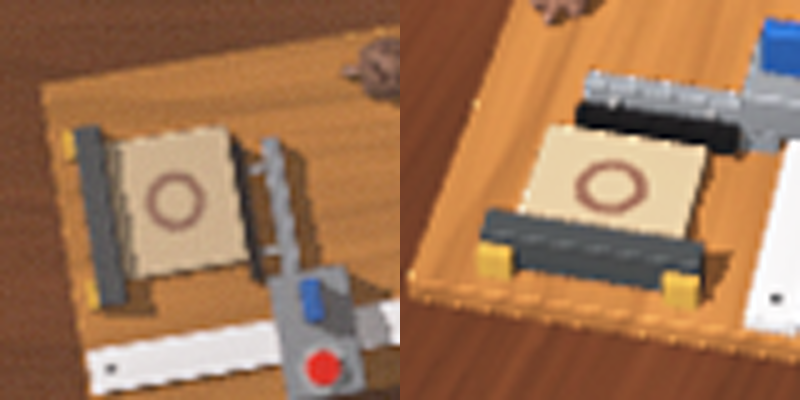

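The tile is square between the end stop (left, 110,210) and the jaw (right, 245,210), and the arm is clear. I'm handing in.

```bash
python3 -c "
from plant import r
print(r.finish_job())"
```

```text
the job is handed in; nothing more can be done
None
```

The tile is pushed home and square against the end stop with the jaw on it, the stop is locked, the arm is clear and the job is handed in; no verdict came back, and my first feel of the button misread it as locked, so I pushed it once too often and freed it again before sliding.

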